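# Hold a belt feeder's tensioner back at its first click

## Robot

A 6-joint arm with a two-finger parallel gripper is mounted at the origin on the work surface. World frame = base frame: x ahead of the robot, y to its left, z up, the work surface at z = 0. Lengths are in m, angles in rad, forces in N, time in s.
With the tool pointing down it reaches from about 0.3 to 0.875 m from the base axis. Payload 6.4 kg.
Tool frame: the origin (TCP) lies midway between the tips of the shut fingers; the grasp point (between the pads) lies 19 mm behind it; z points along the fingers, y is the line along which they close (so a half turn about z gives the same grasp; the last joint's range is limited). The gripper opens to 85 mm and grips with 20 to 120 N. Pads are 22 mm wide; open, the fingers measure 114 mm over their backs; the gripper's body (76 mm by 85 mm) begins 54 mm behind the grasp point. The pads swing forward as they close: fully open they stand 13 mm farther back than shut.
Start: joints at [-1.38, 0.181, 1.607, -0, 1.354, -0.206], TCP at [0.222, -0.53, 0.231] pointing down, gripper open.
Joint ranges: [-2.99, 2.99], [-0.89, 2.07], [0.3, 2.58], [-1.14, 4.28], [0, 2.63], [-3.12, 3.12]. Speed limits (rad/s): [2.57, 2.57, 3.01, 3.14, 3.14, 3.14].

## Interface

Orientations are given as a unit quaternion [w, x, y, z].
In Python, from bench import sensors, vision, ctrl gives the robot as it stands.
- The arm moves only by the tool carry_out, never from a script. Its argument "deltas" is text: rows parted by semicolons, each of 7 numbers parted by spaces: the shift along the tool's x, y, z in mm, then the turn, a rotation vector about the tool's x, y, z in rad, then the closure, from 0 (fully open) to 1 (shut). In form: tx ty tz ax ay az claw; .... A call has 1 to 12 rows; each row is the pose to reach, as a shift and turn from the pose commanded when the call began, along the tool's axes at that moment; what a row does not reach only later rows make up. A row lasts 1/8 s, in which the tool goes at most 62.5 mm and 10.7 degrees, less where a joint would pass 70% of its speed; a pose out of reach is approached as far as the arm can. A call with a gripper value outside its range is refused whole. The fingers move at their own pace and stop on an object; the grip force is fixed at half the most. Time passes only in rows, so rows that repeat a pose let the fingers close. It gives the time, the measured TCP pose, the force, the opening and the grip force at its end, in the units of the state.
- sensors.get_obs(): the state, without advancing time (a new reading comes with each control period).
- vision.camera(name): name is "side" or "top"; returns the picture (400x640x3 uint8, blue, green, red); there is no depth.
- vision.camera_model(name): a dict with "K" (3x3 intrinsics, pixels), "extrinsics" (4x4, takes a point from world to camera coordinates). Camera axes: x right, y down, z forward; pixel columns grow to the right and rows downward; lengths in m; the calibration is good to about 2 mm. A picture is of the moment at which its call begins. camera_model takes no time and is no camera call.
- ctrl.hand_in(): hands the job in; it is judged then, once.
The state is a dict: "time_s": time; "q": joint angles; "dq": joint speeds; "joint_efforts": joint torques, N m; "eef_pos": TCP position; "eef_rot": TCP orientation; "wrist_force": force on the tool from outside, world axes, zero at the start; "torque": the same for the moment, N m; "opening": opening from 0.0 (shut) to 1.0 (fully open); "grasp_force": force on a finger pad.
Only numpy, scipy, OpenCV 4.12 (cv2) and the standard library are available. Lean on these libraries where they do the work, as an engineer would, in place of code of your own. Each camera call takes 0.05 s, during which the arm holds its last target. There are 200 camera calls.

## Task

The belt of this bench feeder is off for changing and its ratchet is too worn to keep the tensioner back by itself. Take or push the orange post on the sprung yellow tensioner arm and swing it back until the red pawl has clicked over the first tooth and has dropped into the gap before the second one: one click only, never a second. The program finishes while still holding the arm there with the fingers, at rest with the pawl down in the gap; leave the tape, cutters, bin and bowl where they are.

Things in the scene. Friction and masses are not known exactly. Their poses are not given: they have to be found in the camera images.
- feeder: Grey feeder chassis fixed on the bench, 340 (x) x 270 (y) x 37 mm high; place and yaw vary. Origin on the bench under the tensioner arm's vertical pivot (brass cap); x points away from the robot at yaw 0, z up. Two steel belt pulleys, tops 57 mm above the bench, stand on its +y half.
- tension_arm (a joint): Swing of the yellow tensioner arm and its dark ratchet quadrant about the vertical pivot, rad. 0 = sprung home: the arm lies 0.55 rad from the chassis's -x axis towards its +y. It grows anticlockwise seen from above (post swings towards the chassis's -y), hard stop at 0.95. First click between 0.25 and 0.51, differently each time; second 0.30 later. Best held 0.15 past the first.
- grip (a point): Point to take on the orange upright post: round, 20 mm across, 75 to 125 mm above the bench, this point at 105 mm, 160 mm from the pivot, free all round and above. It stands on the yellow idler block (36 x 36 mm) at the arm's end. The spring always pushes it home: 4.5 N here at swing 0, 7 N at 0.5; riding up a tooth adds about 3 N, then the push drops: the click.
- tooth1 (a point): Axis of the first tooth: bright upright half-round rib, radius 6 mm, on the rim of the dark ratchet quadrant (radius 78 mm, top at 62 mm), 76.5 mm from the pivot, on the side away from the post, 56 mm above the bench. It turns with the arm and meets the pawl first.
- tooth2 (a point): Axis of the second tooth, like the first, 0.30 rad (23 mm) behind it.
- pawl_nose (a point): Centre of the red pawl's round nose, radius 5 mm, 83.5 mm from the pivot, 56 mm above the bench. x points outward from the pivot; y is the way the teeth pass: a tooth at negative y is still to come, at 0 it lifts the pawl fully, positive it has passed. The aluminium pawl block sits elsewhere each time, within 0.13 rad of the chassis's +x axis.
- pawl (a joint): Slide of the red pawl slider outward, m: 0 = down (nose at the quadrant's rim), about 0.004 on the crest of a tooth; sprung inward.
- bin: Loose orange bin, 200 x 140 x 70 mm, on the bench at the +y side of the feeder; origin under its middle. Leave it alone.
- bowl: Steel bowl, 104 mm across, 40 mm high, in the bin; origin under its middle. Leave it alone.
- tape: Clear roll of tape lying flat, 90 mm across, 30 mm high, on the bench at the -y side of the feeder; origin under its middle. Leave it alone.
- cutters: Side cutters with red handles lying on the bench at the -y side of the feeder, 150 mm long, 14 mm high; origin under the joint of the handles, its x towards the tip. Leave them alone.

How it is judged:
By the outcome, as a careful person would: the job done as asked, in the order asked, and still so for the second after the job is handed in, while the arm keeps its last pose, push and grip.
It also fails if it takes over 35 s, if anything falls off the work surface, if the arm or the gripper's body presses on something with over 40 N, if the wrist force passes 120 N, or if a joint passes its speed limit or range.

## Working session

There is one attempt and no reset: what is moved stays moved. The work goes in short steps, Python scripts to look and compute and a tool call to move; the robot and the scene stay as the last step left them, time stands still between calls to the robot, and variables do not carry over. Pictures are saved under pics/ and viewed, at most 10 in all, crops included, and the job is handed in when it is done.

Besides the shell and the picture viewer there is one more tool, called after "Emit:" by a JSON object that holds its "method" and its "body". carry_out: Moves the arm, as the interface text tells. Its arguments: {"type":"object","properties":{"deltas":{"type":"string"}},"required":["deltas"]}

```bash
mkdir -p pics
python3 - <<'E'
from bench import sensors, vision, ctrl
import cv2
for n in("side","top"):
    cv2.imwrite(f"pics/{n}0.png",vision.camera(n)); m=vision.camera_model(n); print(n,m["K"],m["extrinsics"])
print(sensors.get_obs())
E
```

```text
side [[509.81513519   0.         318.70141294]
 [  0.         509.81513519 196.66726947]
 [  0.           0.           1.        ]] [[-0.99484918 -0.10122577  0.00533499  0.58499593]
 [-0.07983085  0.74997224 -0.65663435  0.06809606]
 [ 0.06246722 -0.65367804 -0.7541902   1.23670973]
 [ 0.          0.          0.          1.        ]]
top [[517.51609018   0.         317.34323595]
 [  0.         517.51609018 198.93164834]
 [  0.           0.           1.        ]] [[-0.01580035 -0.99969566 -0.01894556  0.05982868]
 [-0.98555989  0.01876613 -0.16828408  0.61027457]
 [ 0.1685884   0.01601303 -0.98555646  1.2687559 ]
 [ 0.          0.          0.          1.        ]]
{'time_s': 0.1, 'q': array([-1.38029100e+00,  1.81436250e-01,  1.60790472e+00, -1.14416123e-05,
        1.35377311e+00, -2.06297313e-01]), 'dq': array([-0.00134417, -0.00132636, -0.0024148 , -0.00070834, -0.0003202 ,
        0.0004559 ]), 'joint_efforts': array([-3.89962206e-04, -4.45881486e+01, -3.52241850e+01, -3.48368103e-04,
        4.10656809e-03, -1.22119138e-05]), 'eef_pos': array([ 0.22214154, -0.52983134,  0.23049297]), 'eef_rot': array([-7.60733431e-04,  9.80382406e-01,  1.97103422e-01,  4.21021935e-07]), 'wrist_force': array([-0.37285048, -0.10339012, -0.10275586]), 'torque': array([0.03922859, 0.02022189, 0.02282118]), 'grasp_force': 0.0, 'opening': 0.9980998740684396}
```

View pics/top0.png

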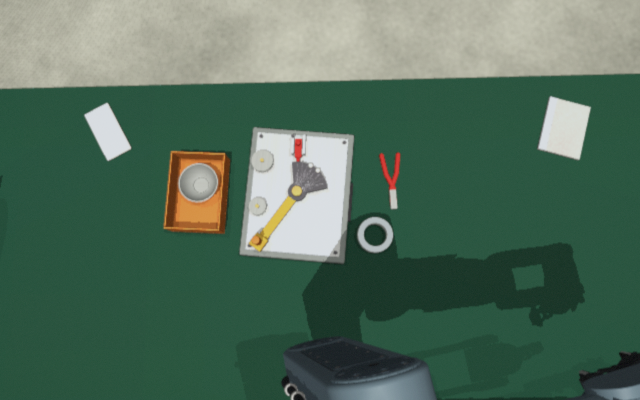

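View pics/side0.png

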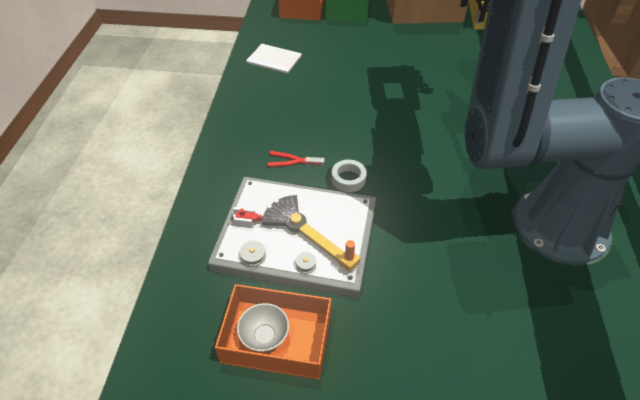

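The top view shows the feeder at about (297,195), with the brass pivot near (297,191), the post near (258,240), the red pawl near (298,148) and the teeth near (303–322,168). In the side view the post is at about (350,250) and the pivot at (297,218). I'll enlarge both.

Run:
```python
import cv2,numpy as np
t=cv2.imread("pics/top0.png")[125:265,235:360]; s=cv2.imread("pics/side0.png")[175:295,205:380]
t=cv2.resize(t,None,fx=4,fy=4,interpolation=cv2.INTER_CUBIC)[:,:]
cv2.imwrite("pics/tc.png",t)
cv2.imwrite("pics/sc.png",cv2.resize(s,None,fx=4.5,fy=4.5,interpolation=cv2.INTER_CUBIC))
for n in("top","side"):
    im=cv2.imread(f"pics/{n}0.png");h=cv2.cvtColor(im,cv2.COLOR_BGR2HSV)
    for nm,lo,hi in(("orange",(6,150,90),(15,255,255)),("yellow",(18,120,100),(30,255,255)),("red",(0,170,90),(4,255,255)),("brass",(15,60,100),(26,200,255))):
        m=cv2.inRange(h,lo,hi);k,_,st,c=cv2.connectedComponentsWithStats(m)
        print(n,nm,[(st[i].tolist(),c[i].round(1).tolist()) for i in range(1,k) if st[i][4]>12])
```

```text
top orange [([164, 151, 66, 82, 2636], [196.1, 192.2]), ([257, 238, 4, 7, 13], [258.8, 241.4])]
top yellow [([249, 197, 46, 54, 533], [272.7, 223.5])]
top red [([295, 140, 6, 21, 106], [297.6, 149.0]), ([379, 153, 21, 36, 303], [390.4, 170.1])]
top brass [([163, 151, 40, 79, 240], [172.8, 184.4]), ([207, 152, 19, 7, 44], [216.3, 153.6]), ([260, 158, 4, 4, 13], [261.6, 159.6]), ([185, 163, 5, 5, 15], [186.3, 164.4]), ([214, 164, 7, 7, 27], [218.1, 166.0]), ([291, 185, 11, 11, 91], [296.0, 190.2]), ([249, 196, 47, 56, 663], [271.4, 224.6]), ([179, 198, 39, 25, 690], [197.6, 212.6]), ([219, 200, 2, 10, 15], [219.7, 204.7]), ([218, 213, 2, 10, 14], [218.7, 217.1]), ([204, 226, 15, 5, 35], [211.9, 229.1]), ([182, 228, 20, 2, 37], [191.4, 228.5])]
side orange [([279, 0, 44, 20, 776], [300.4, 8.6]), ([347, 242, 7, 5, 24], [350.2, 244.0]), ([215, 284, 116, 95, 5042], [277.3, 340.4])]
side yellow [([474, 22, 11, 7, 58], [479.1, 25.5]), ([300, 224, 60, 46, 578], [329.1, 246.3])]
side red [([268, 151, 36, 15, 150], [285.7, 157.9])]
side brass [([410, 0, 27, 23, 412], [423.0, 11.2]), ([395, 10, 3, 12, 17], [395.8, 14.6]), ([398, 10, 5, 12, 30], [400.3, 15.7]), ([438, 13, 5, 8, 16], [440.1, 16.9]), ([444, 14, 4, 7, 13], [445.9, 17.0]), ([474, 22, 11, 7, 58], [479.1, 25.5]), ([169, 27, 13, 1, 13], [175.0, 27.0]), ([221, 30, 15, 1, 15], [228.0, 30.0]), ([600, 46, 17, 29, 77], [608.4, 59.9]), ([290, 213, 12, 11, 110], [295.7, 218.0]), ([299, 223, 62, 49, 792], [329.5, 247.4]), ([250, 248, 5, 5, 18], [251.9, 249.7]), ([304, 257, 4, 5, 18], [305.5, 259.2])]
```

View pics/tc.png

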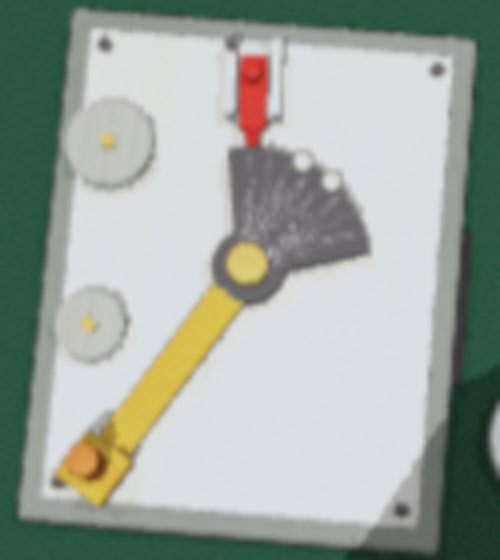

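View pics/sc.png

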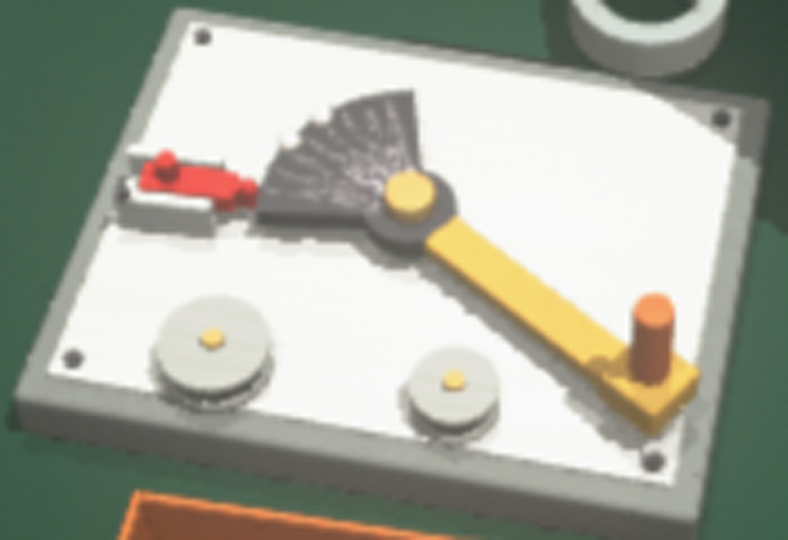

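The enlargements show these features, in (top crop; side crop) pixels:
- Pivot cap: (247,263); (410,193)
- Post top: about (84,458); (654,308)
- Tooth 1: (303,160); (290,141)
- Tooth 2: (332,181); (319,117)
- Pawl nose: about (252,140); (250,192)

Next I triangulate them.

```bash
cat > h.py <<'E'
import cv2,numpy as np
from bench import sensors, vision, ctrl
M={n:vision.camera_model(n) for n in("side","top")}
P={n:M[n]["K"]@np.array(M[n]["extrinsics"])[:3] for n in M}
def tri(t,s):
    X=cv2.triangulatePoints(P["top"],P["side"],np.array(t,float).reshape(2,1),np.array(s,float).reshape(2,1))[:,0];return X[:3]/X[3]
def ray(n,p,z):
    E=np.array(M[n]["extrinsics"]);R,t=E[:3,:3],E[:3,3];c=-R.T@t;d=R.T@np.linalg.inv(M[n]["K"])@[p[0],p[1],1];return c+d*(z-c[2])/d[2]
def ang(v): return np.arctan2(v[1],v[0])
E
python3 - <<'E'
from h import *
T=lambda p:((p[0]+.5)/4-.5+235,(p[1]+.5)/4-.5+125)
S=lambda p:((p[0]+.5)/4.5-.5+205,(p[1]+.5)/4.5-.5+175)
pts={"piv":((247,263),(410,193)),"post":((84,458),(654,308)),"t1":((303,160),(290,141)),"t2":((332,181),(319,117)),"nose":((252,140),(249,192))}
Z={"piv":None,"post":.125,"t1":.062,"t2":.062,"nose":.062}
X={}
for k,(a,b) in pts.items():
    X[k]=tri(T(a),S(b));z=Z[k] or X[k][2]
    print(k,X[k].round(4),ray("top",T(a),z).round(4),ray("side",S(b),z).round(4))
for k in X:
    v=X[k]-X["piv"];print(k,"r",np.hypot(*v[:2]).round(4),"ang",ang(v).round(3))
# chassis top corners at z=.037 in top crop
c=[ray("top",T(p),.037) for p in((75,10),(476,40),(440,552),(18,517))]
for i in range(4):
    d=c[(i+1)%4]-c[i];print("edge",np.linalg.norm(d).round(3),ang(d).round(3))
E
```

```text
piv [0.6307 0.1015 0.0711] [0.6309 0.1015 0.0711] [0.6305 0.1015 0.0711]
post [0.5044 0.1971 0.1224] [0.5044 0.1967 0.125 ] [0.5041 0.199  0.125 ]
t1 [0.6989 0.0655 0.0608] [0.6991 0.0655 0.062 ] [0.6981 0.0667 0.062 ]
t2 [0.6858 0.0471 0.0599] [0.6849 0.0471 0.062 ] [0.6857 0.0489 0.062 ]
nose [0.7143 0.0983 0.0569] [0.7129 0.0981 0.062 ] [0.7132 0.1023 0.062 ]
piv r 0.0 ang 0.0
post r 0.1584 ang 2.494
t1 r 0.0771 ang -0.485
t2 r 0.0774 ang -0.779
nose r 0.0837 ang -0.038
edge 0.266 -1.67
edge 0.336 3.046
edge 0.269 1.472
edge 0.336 -0.103
```

Measurements agree with the given sizes: post radius 158 mm (160 given), tooth radius 77 mm and height 61 mm, and a chassis yaw of about -0.10. The first click should come near 0.45 rad of swing. I'll move above the post with the jaws tangential to its path.

Emit:
{"method": "carry_out", "body": {"deltas": "541 -562 0 0 0 -2.095 0;541 -562 0 0 0 -2.095 0;541 -562 0 0 0 -2.095 0;541 -562 0 0 0 -2.095 0;541 -562 0 0 0 -2.095 0;541 -562 0 0 0 -2.095 0;541 -562 0 0 0 -2.095 0;541 -562 0 0 0 -2.095 0;541 -562 0 0 0 -2.095 0;541 -562 0 0 0 -2.095 0;541 -562 0 0 0 -2.095 0;541 -562 0 0 0 -2.095 0"}}

```text
time_s: 1.6
eef_pos: [0.4934, 0.1712, 0.2311]
eef_rot: [0.0, 0.318, 0.948, -0.0]
wrist_force: [1.4, -0.7, -0.0]
opening: 0.999
grasp_force: 0.0
```

Emit:
{"method": "carry_out", "body": {"deltas": "0 0 0 0 0 0 0;0 0 0 0 0 0 0"}}

```text
time_s: 1.85
eef_pos: [0.4925, 0.1689, 0.2306]
eef_rot: [-0.001, 0.319, 0.948, -0.001]
wrist_force: [0.2, -0.4, -0.9]
opening: 0.995
grasp_force: 0.0
```

Run:
```python
from h import *
o=sensors.get_obs();print(o["eef_pos"],o["eef_rot"],o["q"].round(3),o["wrist_force"])
s=vision.camera("side");cv2.imwrite("pics/s1.png",cv2.resize(s[120:320,205:505],None,fx=2.6,fy=2.6,interpolation=cv2.INTER_CUBIC))
```

```text
[0.49254147 0.1689488  0.23063222] [-6.32159429e-04  3.18845248e-01  9.47806425e-01 -5.36971166e-04] [ 0.103  0.061  1.742 -0.     1.341 -0.819] [ 0.22100658 -0.37949492 -0.90597466]
```

View pics/s1.png

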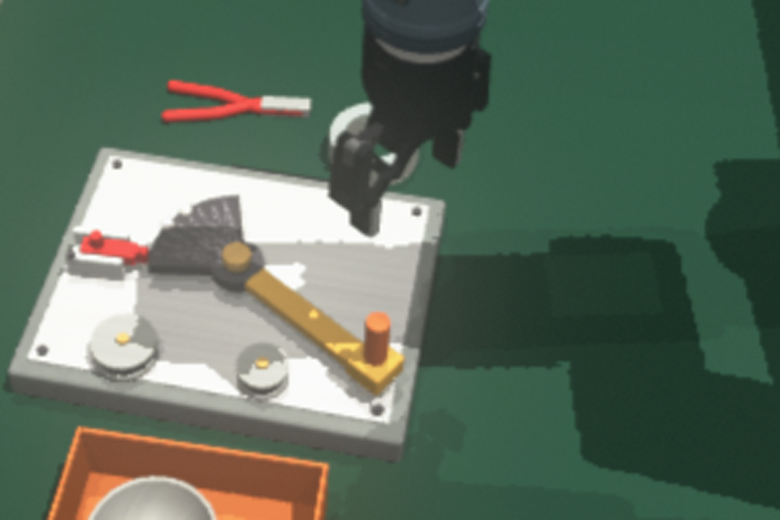

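The gripper is open and roughly above the post, about 30 mm short along the tangent. The arm is at home and the post (376,320 in the crop) stands clear. Centre on it and descend.

Emit:
{"method": "carry_out", "body": {"deltas": "9 28.5 0 0 0 0 0;9 28.5 0 0 0 0 0;9 28.5 40 0 0 0 0;9 28.5 80 0 0 0 0;9 28.5 115 0 0 0 0;9 28.5 143 0 0 0 0;9 28.5 143 0 0 0 0;9 28.5 143 0 0 0 0"}}

```text
time_s: 2.9
eef_pos: [0.504, 0.1963, 0.0896]
eef_rot: [0.001, 0.32, 0.947, 0.0]
wrist_force: [-0.0, 0.9, 0.3]
opening: 0.998
grasp_force: 0.0
```

Emit:
{"method": "carry_out", "body": {"deltas": "0 0 0 0 0 0 0.4;0 0 0 0 0 0 0.6;0 0 0 0 0 0 0.85;0 0 0 0 0 0 1;0 0 0 0 0 0 1;0 0 0 0 0 0 1;0 0 0 0 0 0 1"}}

```text
time_s: 3.78
eef_pos: [0.5038, 0.1979, 0.0889]
eef_rot: [0.001, 0.319, 0.948, 0.001]
wrist_force: [1.3, 6.2, 3.7]
opening: 0.22
grasp_force: 58.9
```

The post is gripped, with pads about 19 mm apart and 59 N on them. Now swing 0.30 rad along the arc about the pivot, turning the tool with it.

Emit:
{"method": "carry_out", "body": {"deltas": "-0.2 -8 0 0 0 -0.05 1;-0.8 -16 0 0 0 -0.1 1;-1.8 -23.9 0 0 0 -0.15 1;-3.2 -31.8 0 0 0 -0.2 1;-5 -39.6 0 0 0 -0.25 1;-7.1 -47.3 0 0 0 -0.3 1;-7.1 -47.3 0 0 0 -0.3 1;-7.1 -47.3 0 0 0 -0.3 1"}}

```text
time_s: 4.78
eef_pos: [0.481, 0.1557, 0.0889]
eef_rot: [0.001, 0.175, 0.985, 0.001]
wrist_force: [1.6, 5.6, 3.6]
opening: 0.216
grasp_force: 58.9
```

```bash
cat > m.py <<'E'
from h import *
import sys
o=sensors.get_obs();p=o["eef_pos"];d=p-[.6307,.1015,0]
a=ang(d);F=o["wrist_force"];t=np.array([-np.sin(a),np.cos(a)])
print("swing",(a-2.492).round(3),"r",np.hypot(*d[:2]).round(4),"Ftan",(F[:2]@t).round(2),"F",F.round(1),"pos",p.round(4),"tool x ang",2*np.arctan2(o["eef_rot"][2],o["eef_rot"][1]))
T=vision.camera("top")[125:265,235:360];S=vision.camera("side")[190:265,220:320]
T=cv2.resize(T[5:75,20:110],None,fx=4.4,fy=4.4,interpolation=cv2.INTER_CUBIC)
S=cv2.resize(S,None,fx=3.96,fy=3.96,interpolation=cv2.INTER_CUBIC)
h=max(T.shape[0],S.shape[0]);c=lambda i:cv2.copyMakeBorder(i,0,h-i.shape[0],0,0,cv2.BORDER_CONSTANT)
cv2.imwrite(sys.argv[1],np.hstack([c(T),c(S)]))
E
python3 m.py pics/m1.png
```

```text
swing 0.302 r 0.1592 Ftan -5.81 F [1.6 5.6 3.6] pos [0.481  0.1557 0.0889] tool x ang 2.7905656229226445
```

View pics/m1.png

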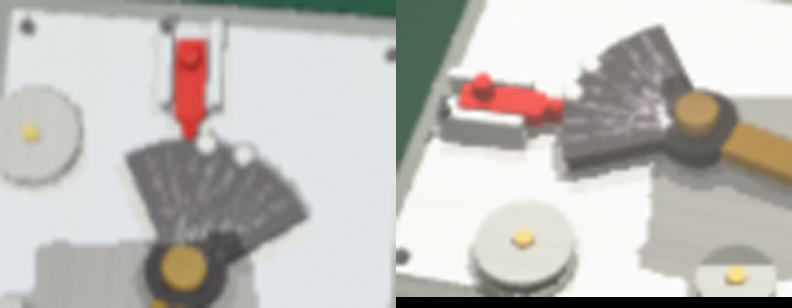

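Tooth 1 (207,143) is still about 0.14 rad short of the nose (190,133) in the left crop, so the click is predicted near 0.44. The force is 5.8 N, the expected spring push. I'll go on in small steps and watch the force.

Emit:
{"method": "carry_out", "body": {"deltas": "-0.1 -4 0 0 0 -0.025 1;-0.2 -8 0 0 0 -0.05 1;-0.5 -12 0 0 0 -0.075 1;-0.8 -16 0 0 0 -0.1 1;-0.8 -16 0 0 0 -0.1 1"}}

```text
time_s: 5.5
eef_pos: [0.4765, 0.1408, 0.0889]
eef_rot: [0.001, 0.125, 0.992, 0.001]
wrist_force: [3.5, 6.2, 3.7]
opening: 0.221
grasp_force: 59.1
```

Emit:
{"method": "carry_out", "body": {"deltas": "0 -2.4 0 0 0 -0.015 1;-0.1 -4.8 0 0 0 -0.03 1;-0.1 -4.8 0 0 0 -0.03 1"}}

```text
time_s: 5.88
eef_pos: [0.4753, 0.1362, 0.0889]
eef_rot: [0.001, 0.11, 0.994, 0.001]
wrist_force: [2.0, 7.2, 3.2]
opening: 0.219
grasp_force: 59.1
```

Emit:
{"method": "carry_out", "body": {"deltas": "0 -2.4 0 0 0 -0.015 1;-0.1 -4.8 0 0 0 -0.03 1;-0.1 -4.8 0 0 0 -0.03 1"}}

```text
time_s: 6.25
eef_pos: [0.4743, 0.1313, 0.0889]
eef_rot: [0.001, 0.095, 0.995, 0.001]
wrist_force: [1.0, 5.5, 3.5]
opening: 0.216
grasp_force: 59.1
```

Emit:
{"method": "carry_out", "body": {"deltas": "0 -2.4 0 0 0 -0.015 1;-0.1 -4.8 0 0 0 -0.03 1;-0.1 -4.8 0 0 0 -0.03 1"}}

```text
time_s: 6.62
eef_pos: [0.4735, 0.1264, 0.0889]
eef_rot: [0.001, 0.08, 0.997, 0.001]
wrist_force: [2.0, 5.8, 3.1]
opening: 0.213
grasp_force: 59.2
```

```bash
python3 m.py pics/m2.png
```

```text
swing 0.492 r 0.1592 Ftan -6.01 F [2.  5.8 3.1] pos [0.4735 0.1264 0.0889] tool x ang 2.9808305526718417
```

View pics/m2.png

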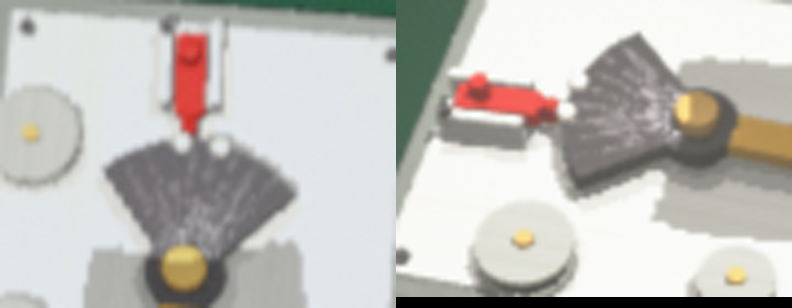

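The pawl is lifted (knob at row 50 against 57 before), and tooth 1 at (183,143) is just past the nose (190,126) by about 0.05 rad. The push has dropped, which puts the click near 0.44. Another 0.10 rad brings it to the middle of the gap.

Emit:
{"method": "carry_out", "body": {"deltas": "-0.1 -4 0 0 0 -0.025 1;-0.2 -8 0 0 0 -0.05 1;-0.5 -12 0 0 0 -0.075 1;-0.8 -16 0 0 0 -0.1 1;-0.8 -16 0 0 0 -0.1 1;-0.8 -16 0 0 0 -0.1 1"}}

```text
time_s: 7.48
eef_pos: [0.4718, 0.1106, 0.0889]
eef_rot: [0.001, 0.031, 1.0, 0.001]
wrist_force: [1.6, 7.3, 3.8]
opening: 0.214
grasp_force: 59.2
```

```bash
python3 m.py pics/m3.png
```

```text
swing 0.592 r 0.1592 Ftan -7.39 F [1.6 7.3 3.8] pos [0.4718 0.1106 0.0889] tool x ang 3.0804749375960077
```

View pics/m3.png

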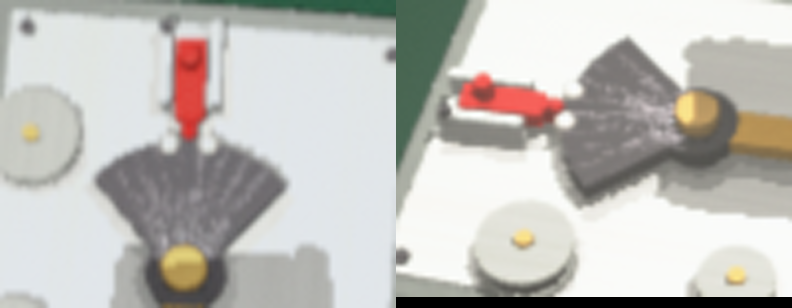

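The pawl is down (knob back at row 57) with its nose at (190,133), midway between tooth 1 (171,145) and tooth 2 (207,144). The arm is steady at swing 0.59. I'll settle briefly, then hand in.

Emit:
{"method": "carry_out", "body": {"deltas": "0 0 0 0 0 0 1;0 0 0 0 0 0 1;0 0 0 0 0 0 1"}}

```text
time_s: 7.95
eef_pos: [0.4718, 0.1107, 0.0889]
eef_rot: [0.001, 0.031, 1.0, 0.001]
wrist_force: [3.1, 5.6, 4.0]
opening: 0.211
grasp_force: 59.2
```

```bash
python3 -c "
from bench import ctrl,sensors
o=sensors.get_obs();print(o['eef_pos'],abs(o['dq']).max())
print(ctrl.hand_in())"
```

```text
[0.47178015 0.11066986 0.0888585 ] 0.0025067905225249366
the job is handed in; nothing more can be done
None
```

The job is handed in: the gripper is holding the tensioner arm at rest at about 0.59 rad, one click in, with the pawl down midway between the first and second teeth; the hand-in call returned no verdict.

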